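# Fetch the rear gluing jig from a crowded hook

## Task

Take the two front gluing jigs off the crowded hook, front one first, hang both on the spare hook and slide the pair back until they bear firmly on its sprung buffer (a push of about 8 N, by feel, never more than 12 N on the buffer), then ease off and leave them resting against it. Then take the triangular jig from the back of the crowded hook and set it down gently, upright, with its whole foot on the round assembly plate. Do not disturb the other things on the bench.

Things in the scene. Friction and masses are not known exactly. Their poses are not given: they have to be found in the camera images.
- full_stand: Crowded hook: fixed dark steel stand, base 70 mm wide. Origin: on the table under the post's near face. Its level rod, 8 mm thick, 150 mm above the table, points along -x for 130 mm and ends in a 12 mm ball. Three jigs hang on it about 26 (rear), 60 and 94 mm from the post. Lift a jig about 5 mm (bush centred on the rod) to pass the ball.
- spare_stand: Spare hook, fixed: like the other stand, but its rod, 8 mm thick, has no ball and rises 4 degrees: it leaves the post 150 mm above the table along the stand's -x and is 149 mm long. Origin: on the table under the post's near face.
- buffer: Sprung buffer round the spare rod's root. Origin fixed: on the rod's axis at the post; -x along the rod. Its rubber pad (26 mm wide) has its face anywhere from 22 to 56 mm from the post: not measured, find it by feel. It yields 1 mm per 2.5 N, 16 mm at most, and kicks back if let go under load: ease off about 1.5 mm first, so it still presses lightly. Sliding two jigs takes 1 to 3 N more.
- jig_frame: Jig with a square frame web (60 mm, open window), one of the two front jigs. Bare aluminium, about 150 g. Origin: centre of the foot's underside; z up, x along the bush. Foot 22 (x) x 60 (y) x 6 mm, web 6 mm thick, bush 32 mm long, grip tab on top 8 (x) x 28 (y) mm, 103 to 135 mm above the foot, to be pinched from above across its 28 mm.
- jig_disc: Jig with a round disc web (60 mm), one of the two front jigs. Bare aluminium, about 150 g. Origin: centre of the foot's underside; z up, x along the bush. Foot 22 (x) x 60 (y) x 6 mm, web 6 mm thick, bush 32 mm long, grip tab on top 8 (x) x 28 (y) mm, 103 to 135 mm above the foot, to be pinched from above across its 28 mm.
- jig_tri: Jig with a stepped triangular web, the rear one by the post: the one wanted. Bare aluminium, about 150 g. Origin: centre of the foot's underside; z up, x along the bush. Foot 22 (x) x 60 (y) x 6 mm, web 6 mm thick, bush 32 mm long, grip tab on top 8 (x) x 28 (y) mm, 103 to 135 mm above the foot, to be pinched from above across its 28 mm.
- jig_frame_bush (a point): Centre of the frame jig's bush, 92 mm above its foot: eight-sided tube 32 mm long along x, opening 18 mm across flats, a corner at the top, 24 mm across outside. Hung on a rod, this point is 5.4 mm below the rod's axis.
- jig_disc_bush (a point): Centre of the disc jig's bush, 92 mm above its foot: eight-sided tube 32 mm long along x, opening 18 mm across flats, a corner at the top, 24 mm across outside. Hung on a rod, this point is 5.4 mm below the rod's axis.
- jig_tri_bush (a point): Centre of the triangle jig's bush, 92 mm above its foot: eight-sided tube 32 mm long along x, opening 18 mm across flats, a corner at the top, 24 mm across outside. Hung on a rod, this point is 5.4 mm below the rod's axis.
- plate: Round steel assembly plate, 140 mm across, 10 mm high, fixed on the table on a soft rubber foot, so that its top gives about 1 mm per 3 N. Origin: centre of its underside; top 10 mm above it.
- glue: Bystander: white glue bottle, 48 mm across, 120 mm tall, standing; origin under its centre.
- mug: Bystander: dark mug, 80 mm across, 95 mm tall; origin under its centre.
- jar: Bystander: small jar, 40 mm across, 42 mm tall; origin under its centre.
- brush: Bystander: flat brush 170 mm long, lying.
- driver: Bystander: screwdriver 160 mm long, lying.
- tape: Bystander: tape measure 66 x 34 x 60 mm; origin under its centre.
- model: Bystander: dark wooden model part, 75 x 28 x 34 mm; origin under its centre.
Not all that is in view belongs to the job. Leave any purple look-alike of the jig_disc alone. What is shaped like the jig_frame but pink is not meant.

How it is judged:
By the outcome, as a careful person would: the job done as asked, in the order asked, and still so for the second after the job is handed in, with the robot touching nothing.
It also fails if it takes over 72 s, if anything falls off the work surface, if the arm or the gripper's body presses on something with over 40 N, if the wrist force passes 120 N, or if a joint passes its speed limit or range.

## Robot

A 7-joint arm with a two-finger parallel gripper is mounted at the origin on the work surface. World frame = base frame: x ahead of the robot, y to its left, z up, the work surface at z = 0. Lengths are in m, angles in rad, forces in N, time in s.
With the tool pointing down it reaches from about 0.425 to 0.925 m from the base axis. Payload 6.8 kg.
Tool frame: the origin (TCP) lies at the centre of the arm's flange, where the gripper is bolted on; the fingertips stand 173 mm ahead of it and the grasp point (between the pads) lies 155 mm ahead of it; z points along the fingers, y is the direction in which the jaws open and shut (so a half turn about z gives the same grasp; the last joint's range is limited). The gripper opens to 85 mm and grips with 20 to 120 N. Pads are 22 mm wide; open, the fingers measure 114 mm over their backs; the gripper's body (76 mm by 85 mm) begins 54 mm behind the grasp point. The pads swing forward as they close: fully open they stand 13 mm farther back than shut.
Start: joints at [-1.34, 0.477, 0.022, 1.555, -0.011, 1.109, -0.083], TCP at [0.224, 0.637, 0.405] pointing down, gripper open.
Joint ranges: [-2.96, 2.96], [-0.34, 2.1], [-1.41, 1.46], [0.24, 2.44], [-1.37, 4.51], [0.17, 1.92], [-2.96, 2.96]. Speed limits (rad/s): [2.39, 2.39, 3.14, 3.14, 3.14, 3.14, 3.14].

## Interface

Orientations are given as a rotation vector (axis times angle).
In Python, from bench import readout, grab_frame, camera_model, r gives the robot as it stands.
- The arm moves only by the tool apply_moves, never from a script. Its argument "deltas" is a list of rows, each an object with "xyz": the shift along the world's x, y, z in m, a list of three; "turn": the turn about the world's z in rad. In form: [{"xyz": [dx, dy, dz], "turn": turn}, ...]. A call has 1 to 12 rows; each row shifts and turns the commanded pose from where the row before left it; what a row does not reach is not made up. A row lasts 1/12 s, in which the tool goes at most 41.7 mm and 7.16 degrees, less where a joint would pass 70% of its speed; a pose out of reach is approached as far as the arm can. A call with a gripper value outside its range is refused whole. "claw" is the gripper's target within -1 to 1 (shut at 1, half-way at 0, fully open at -1), set as the call begins (left out, the last holds). The fingers move at their own pace and stop on an object; "squeeze" is the grip in N (left out, the last holds). Time passes only in rows, so rows that do not move let the fingers close. It gives the time, the measured TCP pose, the force and the opening at its end, in the units of the state.
- readout.get_obs(): the state, without advancing time (a new reading comes with each control period).
- grab_frame(name): name is "side" or "top" or "wrist"; returns the picture (400x640x3 uint8, red, green, blue); there is no depth.
- camera_model(name): a dict with "intrinsics" (3x3 intrinsics, pixels), "R" (3x3) and "t" (3): a world point X has camera coordinates R X + t. Camera axes: x right, y down, z forward; pixel columns grow to the right and rows downward; lengths in m; the calibration is good to about 2 mm. A picture is of the moment at which its call begins: read the wrist's pose just before it. camera_model takes no time and is no camera call; for the wrist camera it gives the pose at the moment of the call.
- r.hand_in(): hands the job in, once; it reports no verdict.
The state is a dict: "clock": time; "joints": joint angles; "qvel": joint speeds; "tau": joint torques, N m; "tcp_pos": TCP position; "orientation": TCP orientation; "contact_force": force on the tool from outside, world axes, zero at the start; "moment": the same for the moment, N m; "grip_width": finger opening in m.
Only numpy, scipy, OpenCV 4.12 (cv2) and the standard library are available. Lean on these libraries where they do the work, as an engineer would, in place of code of your own. Each camera call takes 0.05 s, during which the arm holds its last target.

## Working session

There is one attempt and no reset: what is moved stays moved. The work goes in short steps, Python scripts to look and compute and a tool call to move; the robot and the scene stay as the last step left them, time stands still between calls to the robot, and variables do not carry over. Pictures are saved under pics/ and viewed, and the job is handed in when it is done.

Besides the shell and the picture viewer there is one more tool, called after "Request:" as name([rows], argument=value, ...), one row to a line, values as JSON. apply_moves: Moves the arm, as the interface text tells. Its arguments: {"type":"object","properties":{"deltas":{"type":"array"},"claw":{"type":"number"},"squeeze":{"type":"number"}},"required":["deltas"]}

```bash
mkdir -p pics; ls
python3 - <<'E'
from bench import readout, grab_frame, camera_model, r
import cv2, numpy as np
o=readout.get_obs(); print({k:np.round(v,3).tolist() for k,v in o.items()})
for n in ("side","top","wrist"):
    im=grab_frame(n); cv2.imwrite(f"pics/{n}0.png",im[:,:,::-1])
    m=camera_model(n); print(n,{k:np.round(v,3).tolist() for k,v in m.items()})
E
```

```text
pics
{'clock': 0.0, 'joints': [-1.34, 0.478, 0.022, 1.556, -0.011, 1.109, -0.083], 'qvel': [0.002, -0.001, 0.0, -0.0, -0.002, 0.002, 0.002], 'tau': [0.001, -59.644, 1.608, -28.12, 0.013, 0.009, 0.0], 'tcp_pos': [0.224, 0.636, 0.404], 'orientation': [-0.529, -3.096, 0.003], 'contact_force': [-0.007, 0.265, -0.034], 'moment': [0.005, 0.016, -0.027], 'grip_width': 0.085}
side {'intrinsics': [[397.578, 0.0, 310.756], [0.0, 397.578, 191.748], [0.0, 0.0, 1.0]], 'R': [[0.979, -0.205, 0.018], [-0.138, -0.717, -0.683], [0.153, 0.666, -0.73]], 't': [-0.575, 0.168, 0.927]}
top {'intrinsics': [[498.18, 0.0, 319.33], [0.0, 498.18, 196.17], [0.0, 0.0, 1.0]], 'R': [[0.017, -1.0, -0.011], [-0.997, -0.016, -0.071], [0.071, 0.012, -0.997]], 't': [0.015, 0.562, 1.376]}
wrist {'intrinsics': [[306.721, 0.0, 316.493], [0.0, 306.721, 198.582], [0.0, 0.0, 1.0]], 'R': [[0.333, 0.943, -0.002], [0.9, -0.317, 0.3], [0.282, -0.101, -0.954]], 't': [-0.674, -0.039, 0.381]}
```

View pics/side0.png

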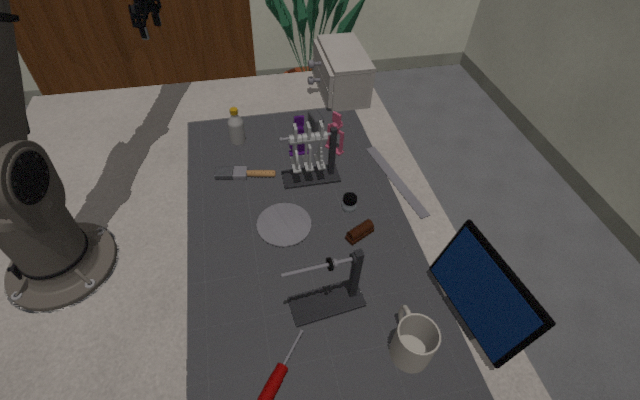

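View pics/top0.png

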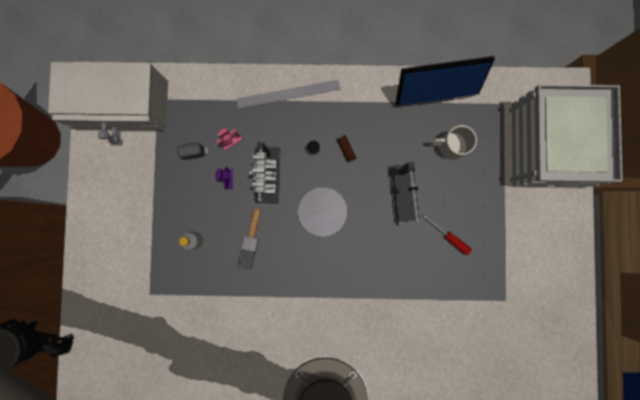

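View pics/wrist0.png

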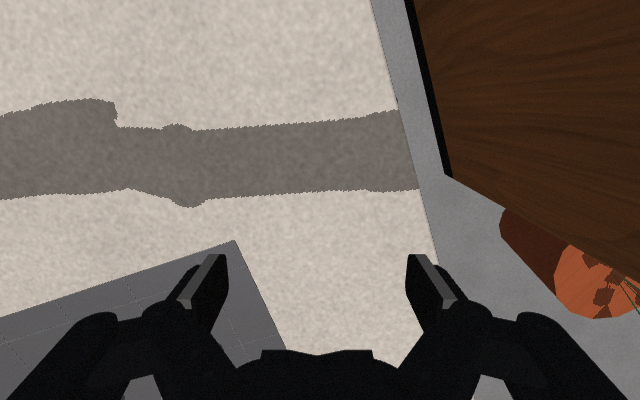

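Run:
```python
import cv2, numpy as np
t=cv2.imread("pics/top0.png"); s=cv2.imread("pics/side0.png")
def z(im,x,y,w,h,f): return cv2.resize(im[y:y+h,x:x+w],None,fx=f,fy=f,interpolation=cv2.INTER_CUBIC)
cv2.imwrite("pics/tz1.png",z(t,205,130,100,75,8))
cv2.imwrite("pics/tz2.png",z(t,375,150,80,80,7))
cv2.imwrite("pics/sz1.png",z(s,265,100,100,95,6))
cv2.imwrite("pics/sz2.png",z(s,265,235,120,95,6))
```

```text
(no output)
```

View pics/tz1.png

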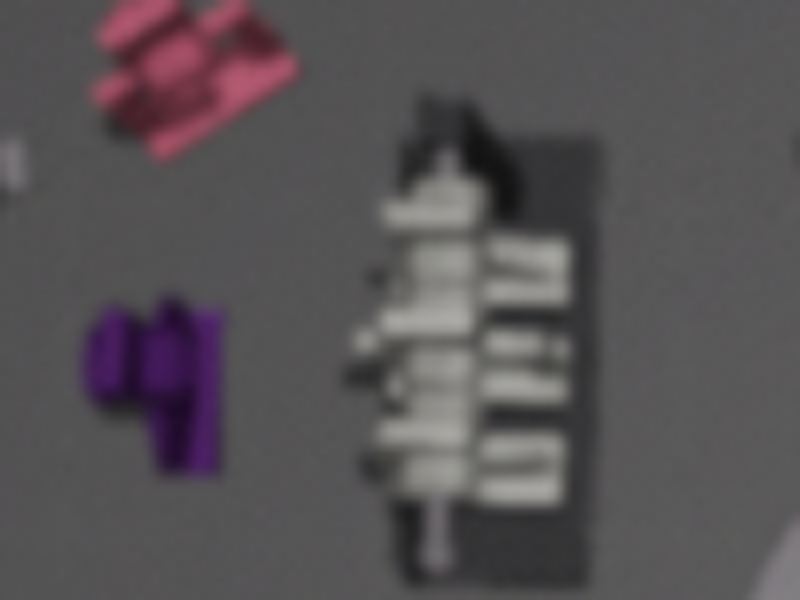

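View pics/tz2.png

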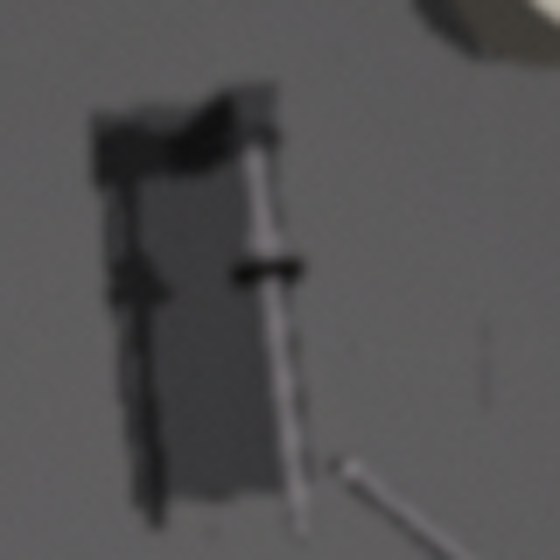

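View pics/sz1.png

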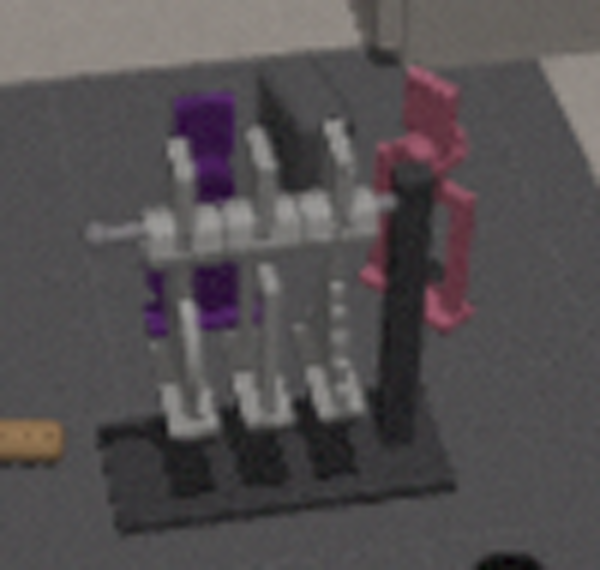

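View pics/sz2.png

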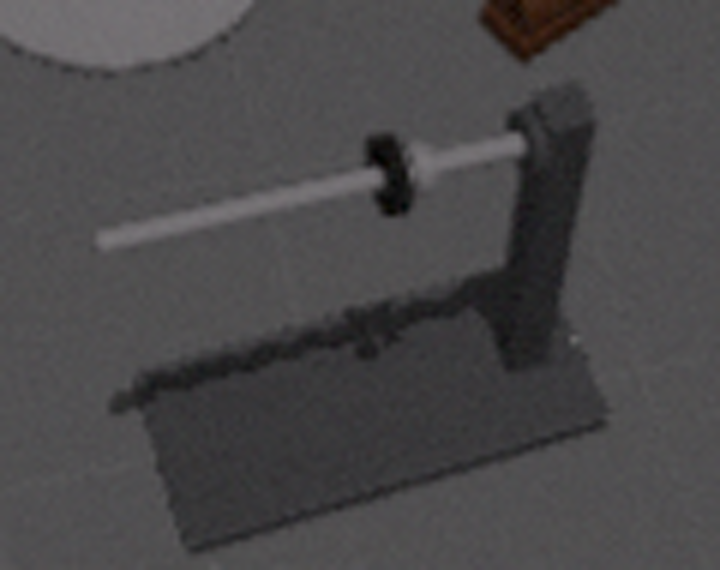

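```bash
cat > h.py <<'E'
import numpy as np, cv2
from bench import readout, grab_frame, camera_model, r
def ray(cm,px):
    K,R,t=[np.array(cm[k]) for k in("intrinsics","R","t")]
    d=R.T@np.linalg.solve(K,[px[0],px[1],1.]); return -R.T@t,d/np.linalg.norm(d)
def onz(cm,px,z):
    c,d=ray(cm,px); return c+d*(z-c[2])/d[2]
def tri(l):
    A=np.zeros((3,3));b=np.zeros(3)
    for cm,p in l:
        c,d=ray(cm,p);M=np.eye(3)-np.outer(d,d);A+=M;b+=M@c
    X=np.linalg.solve(A,b)
    res=[np.linalg.norm((np.eye(3)-np.outer(ray(cm,p)[1],ray(cm,p)[1]))@(X-ray(cm,p)[0])) for cm,p in l]
    return X,res
def proj(cm,X):
    p=np.array(cm["intrinsics"])@(np.array(cm["R"])@np.array(X)+np.array(cm["t"]));return p[:2]/p[2]
E
python3 - <<'E'
from h import *
np.set_printoptions(precision=4,suppress=True)
T=camera_model("top");S=camera_model("side")
def tz1(x,y):return(205+x/8,130+y/8)
def tz2(x,y):return(375+x/7,150+y/7)
def sz1(x,y):return(265+x/6,100+y/6)
def sz2(x,y):return(265+x/6,235+y/6)
print("ball",onz(T,tz1(437,557),.15),onz(S,sz1(95,232),.15),tri([(T,tz1(437,557)),(S,sz1(95,232))]))
print("root full",onz(T,tz1(449,155),.15),onz(S,sz1(390,202),.15))
print("spare tip",onz(T,tz2(300,530),.16),onz(S,sz2(102,241),.16),tri([(T,tz2(300,530)),(S,sz2(102,241))]))
print("spare root",onz(T,tz2(256,145),.15),onz(S,sz2(520,146),.15))
print("pad",onz(T,tz2(268,270),.155),onz(S,sz2(388,177),.155))
print("plate",onz(T,(323,212),.01),onz(S,(284,224),.01))
for n,p in dict(glue=(187,242),mug=(457,141),jar=(313,147),model=(346,148),tape=(192,151),pur=(224,178),pink=(228,138),brush=(250,238),drv=(446,233)).items(): print(n,onz(T,p,.03))
c=readout.get_obs()
from scipy.spatial.transform import Rotation as R
print(R.from_rotvec(c["orientation"]).as_matrix())
W=camera_model("wrist");print("cam pos",-np.array(W["R"]).T@W["t"])
E
```

```text
ball [0.541  0.1743 0.15  ] [0.5439 0.1761 0.15  ] (array([0.5423, 0.1739, 0.1518]), [np.float64(0.0013600831734586476), np.float64(0.0013600831734586081)])
root full [0.6701 0.1737 0.15  ] [0.6727 0.1727 0.15  ]
spare tip [ 0.4814 -0.2256  0.16  ] [ 0.4835 -0.2258  0.16  ] (array([ 0.4825, -0.2257,  0.1599]), [np.float64(0.001075991964385053), np.float64(0.0010759919643851133)])
spare root [ 0.621  -0.2111  0.15  ] [ 0.6222 -0.2112  0.15  ]
pad [ 0.575  -0.2147  0.155 ] [ 0.5764 -0.2174  0.155 ]
plate [0.5177 0.0132 0.01  ] [0.5209 0.0106 0.01  ]
glue [0.4275 0.3888 0.03  ]
mug [ 0.7217 -0.3583  0.03  ]
jar [0.6987 0.0441 0.03  ]
model [ 0.6973 -0.0484  0.03  ]
tape [0.6822 0.3838 0.03  ]
pur [0.6074 0.2914 0.03  ]
pink [0.7206 0.2836 0.03  ]
brush [0.4415 0.2141 0.03  ]
drv [ 0.4645 -0.3274  0.03  ]
[[-0.9432  0.3323 -0.0004]
 [ 0.3323  0.9432 -0.0013]
 [-0.0001 -0.0014 -1.    ]]
cam pos [0.1517 0.6622 0.3735]
```

Candidates (top px): three bare-aluminium jigs on the crowded hook, front (263,188), middle (263,173), rear (263,157). Look-alikes: purple disc (224,178) and pink frame (228,138), both to be left alone. By the description I take the bare-aluminium ones on the rod and will check them in a close wrist view.

Request:
apply_moves([
  {"xyz":[0.0198,-0.0289,0.0016],"turn":0.0212},
  {"xyz":[0.0198,-0.0289,0.0016],"turn":0.0212},
  {"xyz":[0.0198,-0.0289,0.0016],"turn":0.0212},
  {"xyz":[0.0198,-0.0289,0.0016],"turn":0.0212},
  {"xyz":[0.0198,-0.0289,0.0016],"turn":0.0212},
  {"xyz":[0.0198,-0.0289,0.0016],"turn":0.0212},
  {"xyz":[0.0198,-0.0289,0.0016],"turn":0.0212},
  {"xyz":[0.0198,-0.0289,0.0016],"turn":0.0212},
  {"xyz":[0.0198,-0.0289,0.0016],"turn":0.0212},
  {"xyz":[0.0198,-0.0289,0.0016],"turn":0.0212},
  {"xyz":[0.0198,-0.0289,0.0016],"turn":0.0212},
  {"xyz":[0.0198,-0.0289,0.0016],"turn":0.0212},
], claw=-1, squeeze=60)

```text
clock: 1.15
tcp_pos: [0.4625, 0.2882, 0.4239]
orientation: [-0.131, -3.139, 0.0]
contact_force: [0.8, 0.1, -0.4]
grip_width: 0.0852
```

Request:
apply_moves([
  {"xyz":[0.0198,-0.0289,0.0016],"turn":0.0212},
  {"xyz":[0.0198,-0.0289,0.0016],"turn":0.0212},
  {"xyz":[0.0198,-0.0289,0.0016],"turn":0.0212},
  {"xyz":[0.0198,-0.0289,0.0016],"turn":0.0212},
  {"xyz":[0,0,0],"turn":0},
  {"xyz":[0,0,0],"turn":0},
  {"xyz":[0,0,0],"turn":0},
])

```text
clock: 1.73
tcp_pos: [0.5408, 0.1746, 0.43]
orientation: [0.0, -3.141, -0.0]
contact_force: [-0.4, 0.0, 0.5]
grip_width: 0.0851
```

```bash
cat > look.py <<'E'
import sys,json
from h import *
n,f=sys.argv[1:3]
o=readout.get_obs(); m=camera_model(n); im=grab_frame(n)
cv2.imwrite(f"pics/{f}.png",im[:,:,::-1])
json.dump({k:np.array(v).tolist() for k,v in m.items()},open(f"pics/{f}.json","w"))
print(o["clock"],np.round(o["tcp_pos"],4),np.round(o["orientation"],4),np.round(o["contact_force"],2))
E
python3 look.py wrist w1
```

```text
1.7333 [0.5408 0.1746 0.43  ] [ 4.0000e-04 -3.1407e+00 -4.0000e-04] [-0.41  0.    0.5 ]
```

View pics/w1.png

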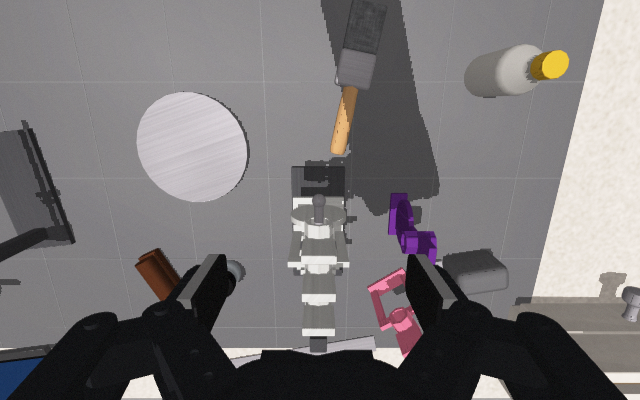

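Run:
```python
import cv2
im=cv2.imread("pics/w1.png")
cv2.imwrite("pics/w1z.png",cv2.resize(im[155:355,270:370],None,fx=4,fy=4,interpolation=cv2.INTER_CUBIC)[:,:])
```

```text
(no output)
```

View pics/w1z.png

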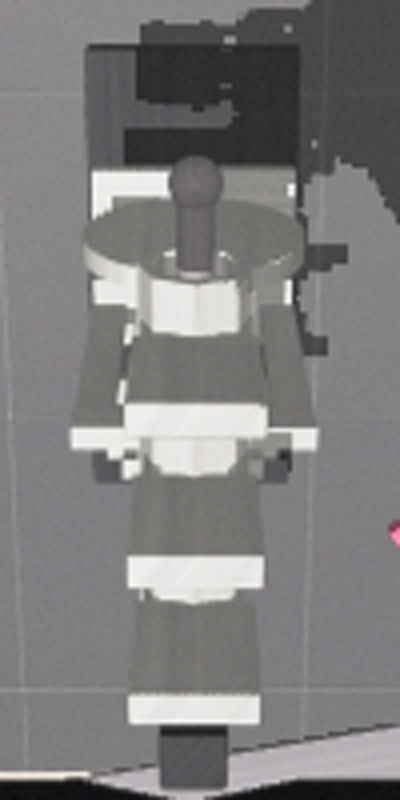

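Close crop: the front jig is the disc (round web, tab top at about px (319,260)), the middle one the frame (tab (319,298)), and the rear one's tab is at (319,332) by the post. The purple (405,230) and pink (395,310) ones stand apart. The choice is confirmed.

Run:
```python
from h import *; import json
np.set_printoptions(precision=4,suppress=True)
W=json.load(open("pics/w1.json"))
f=lambda x,y:(270+x/4-.4,155+y/4-.4)
for n,(a,b,c,d) in dict(disc=(125,403,268,437),frame=(128,557,265,588),tri=(128,694,260,724)).items():
    P=[onz(W,f(*q),.1876) for q in((a,b),(c,b),(a,d),(c,d))]
    print(n,P,np.mean(P,0))
print("ball",onz(W,f(197,181),.15))
# post top height: top/side views, wrist
print("plate"); im=cv2.imread("pics/w1.png")
pts=[(137,145),(248,150),(193,92),(197,202)]
for p in pts: print(onz(W,p,.01))
T=camera_model("top");S=camera_model("side")
print("posttop", tri([(T,(205+445/8,130+100/8)),(S,(265+415/6,100+168/6))]), tri([(W,f(195,728)),(S,(265+410/6,100+172/6))]))
```

```text
disc [array([0.576 , 0.1628, 0.1876]), array([0.576 , 0.1903, 0.1876]), array([0.5833, 0.1627, 0.1876]), array([0.5833, 0.1904, 0.1876])] [0.5797 0.1765 0.1876]
frame [array([0.6103, 0.1629, 0.1876]), array([0.6103, 0.1903, 0.1876]), array([0.6176, 0.1628, 0.1876]), array([0.6176, 0.1905, 0.1876])] [0.614  0.1766 0.1876]
tri [array([0.6435, 0.1624, 0.1876]), array([0.6435, 0.1899, 0.1876]), array([0.6511, 0.1623, 0.1876]), array([0.6511, 0.1901, 0.1876])] [0.6473 0.1762 0.1876]
ball [0.5432 0.1768 0.15  ]
plate
[ 0.515  -0.0517  0.01  ]
[0.5213 0.088  0.01  ]
[0.4518 0.0266 0.01  ]
[0.5907 0.0152 0.01  ]
posttop (array([0.684 , 0.1734, 0.1665]), [np.float64(0.000922544022272278), np.float64(0.0009225440222723323)]) (array([0.6806, 0.1773, 0.1592]), [np.float64(0.0024960099395116655), np.float64(0.0024960099395116998)])
```

Request:
apply_moves([
  {"xyz":[-0.005,-0.036,0],"turn":0.0095},
  {"xyz":[-0.005,-0.036,0],"turn":0.0095},
  {"xyz":[-0.005,-0.036,0],"turn":0.0095},
  {"xyz":[-0.005,-0.036,0],"turn":0.0095},
  {"xyz":[-0.005,-0.036,0],"turn":0.0095},
  {"xyz":[-0.005,-0.036,0],"turn":0.0095},
  {"xyz":[-0.005,-0.036,0],"turn":0.0095},
  {"xyz":[-0.005,-0.036,0],"turn":0.0095},
  {"xyz":[-0.005,-0.036,0],"turn":0.0095},
  {"xyz":[-0.005,-0.036,0],"turn":0.0095},
  {"xyz":[-0.005,-0.036,0],"turn":0.0095},
  {"xyz":[0,0,0],"turn":0},
])

```text
clock: 2.78
tcp_pos: [0.4842, -0.2275, 0.4307]
orientation: [0.154, -3.138, 0.005]
contact_force: [0.3, -0.4, 0.2]
grip_width: 0.0856
```

Request:
apply_moves([
  {"xyz":[0,0,0],"turn":0},
  {"xyz":[0,0,0],"turn":0},
])

```text
clock: 2.95
tcp_pos: [0.4866, -0.2201, 0.4301]
orientation: [0.168, -3.137, -0.002]
contact_force: [-0.7, 0.3, -0.6]
grip_width: 0.0854
```

```bash
python3 look.py wrist w2;  python3 - <<'E'
import cv2
im=cv2.imread("pics/w2.png")
cv2.imwrite("pics/w2z.png",cv2.resize(im[150:350,230:400],None,fx=4,fy=4,interpolation=cv2.INTER_CUBIC)[:600,:])
E
```

```text
2.95 [ 0.4866 -0.2201  0.4301] [ 1.6780e-01 -3.1369e+00 -1.6000e-03] [-0.73  0.31 -0.64]
```

View pics/w2z.png

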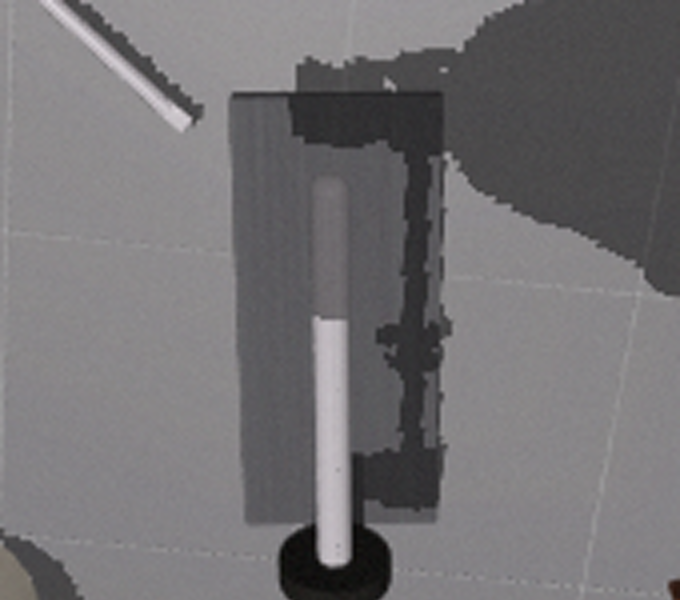

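View pics/w2.png

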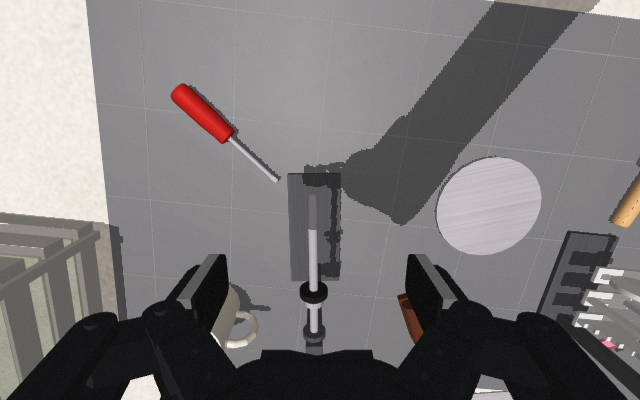

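The view shows the spare rod with its tip at px (312,195) and the pad at (313,291). Next I measure them.

Run:
```python
from h import *; import json
np.set_printoptions(precision=4,suppress=True)
W=json.load(open("pics/w2.json"))
f=lambda x,y:(230+x/4-.4,150+y/4-.4)
tip=onz(W,f(330,180),.1604+.003);print("tip",tip)
for y,z in((250,.160),(350,.158),(450,.156),(550,.154)):
    xl={250:(313,348),350:(314,348),450:(315,350),550:(316,352)}[y]
    print(onz(W,f(sum(xl)/2,y),z))
print("pad face at rod top",onz(W,f(335,567),.158))
im=cv2.imread("pics/w2.png"); hsv=cv2.cvtColor(im,cv2.COLOR_BGR2HSV)
for nm in("w1","w2"):
    im=cv2.imread(f"pics/{nm}.png").astype(int);Wm=json.load(open(f"pics/{nm}.json"))
    m=((im.min(2)>(150))&(im.max(2)-im.min(2)<25)).astype(np.uint8)
    cs,_=cv2.findContours(cv2.morphologyEx(m,cv2.MORPH_OPEN,np.ones((3,3))),cv2.RETR_EXTERNAL,cv2.CHAIN_APPROX_NONE)
    for c in cs:
        if 6000<cv2.contourArea(c)<14000:
            (cx,cy),ax,an=cv2.fitEllipse(c);h=cv2.convexHull(c)[:,0]
            P=np.array([onz(Wm,p,.01) for p in h.astype(float)])
            A=np.c_[2*P[:,:2],np.ones(len(P))];s=np.linalg.lstsq(A,(P[:,:2]**2).sum(1),rcond=None)[0]
            print(nm,(cx,cy),ax,"circle",s[:2],np.sqrt(s[2]+s[:2]@s[:2]))
```

```text
tip [ 0.4808 -0.2238  0.1634]
[ 0.4969 -0.2221  0.16  ]
[ 0.5204 -0.2196  0.158 ]
[ 0.5454 -0.2167  0.156 ]
[ 0.5722 -0.2136  0.154 ]
pad face at rod top [ 0.574  -0.2132  0.158 ]
w1 (191.10792541503906, 146.57388305664062) (102.63597869873047, 116.04427337646484) circle [0.5207 0.0163] 0.06947079516419051
w2 (488.56903076171875, 205.76324462890625) (90.97766876220703, 109.11934661865234) circle [0.5207 0.0163] 0.06939425597496231
w2 (292.4396057128906, 78.07394409179688) (96.83861541748047, 145.7860870361328) circle [ 0.3848 -0.26  ] 0.07763260211053323
```

Request:
apply_moves([
  {"xyz":[0.0085,0.0362,0],"turn":-0.0095},
  {"xyz":[0.0085,0.0362,0],"turn":-0.0095},
  {"xyz":[0.0085,0.0362,0],"turn":-0.0095},
  {"xyz":[0.0085,0.0362,0],"turn":-0.0095},
  {"xyz":[0.0085,0.0362,0],"turn":-0.0095},
  {"xyz":[0.0085,0.0362,0],"turn":-0.0095},
  {"xyz":[0.0085,0.0362,0],"turn":-0.0095},
  {"xyz":[0.0085,0.0362,0],"turn":-0.0095},
  {"xyz":[0.0085,0.0362,0],"turn":-0.0095},
  {"xyz":[0.0085,0.0362,0],"turn":-0.0095},
  {"xyz":[0.0089,0.0359,0],"turn":-0.0095},
  {"xyz":[0,0,-0.015],"turn":0},
])

```text
clock: 4.0
tcp_pos: [0.5797, 0.1882, 0.4173]
orientation: [-0.023, 3.137, 0.012]
contact_force: [0.1, 0.9, 0.3]
grip_width: 0.0852
```

Request:
apply_moves([
  {"xyz":[0,0,-0.025],"turn":0},
  {"xyz":[0,0,-0.025],"turn":0},
  {"xyz":[0,0,-0.02],"turn":0},
  {"xyz":[0,0,-0.0175],"turn":0},
  {"xyz":[0,0,0],"turn":0},
  {"xyz":[0,0,0],"turn":0},
])

```text
clock: 4.5
tcp_pos: [0.5791, 0.178, 0.3272]
orientation: [0.005, -3.139, 0.0]
contact_force: [-0.1, 0.5, -0.6]
grip_width: 0.0855
```

```bash
python3 look.py wrist w3
```

```text
4.5 [0.5791 0.178  0.3272] [ 5.1000e-03 -3.1393e+00  2.0000e-04] [-0.13  0.46 -0.65]
```

View pics/w3.png

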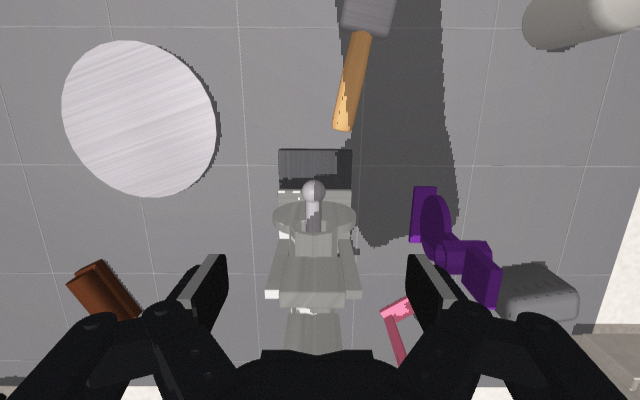

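Request:
apply_moves([
  {"xyz":[0,0,0],"turn":0},
  {"xyz":[0,0,0],"turn":0},
  {"xyz":[0,0,0],"turn":0},
  {"xyz":[0,0,0],"turn":0},
  {"xyz":[0,0,0],"turn":0},
  {"xyz":[0,0,0],"turn":0},
], claw=1, squeeze=60)

```text
clock: 5.05
tcp_pos: [0.5802, 0.176, 0.3286]
orientation: [-0.0, 3.141, 0.001]
contact_force: [-0.8, -0.5, 4.5]
grip_width: 0.0266
```

Request:
apply_moves([
  {"xyz":[0,0,0],"turn":0},
  {"xyz":[0,0,0.0027],"turn":0},
  {"xyz":[0,0,0.0027],"turn":0},
  {"xyz":[0,0,0],"turn":0},
])

```text
clock: 5.38
tcp_pos: [0.5801, 0.1761, 0.3334]
orientation: [-0.001, 3.141, 0.0]
contact_force: [0.5, 0.6, -1.9]
grip_width: 0.0269
```

```bash
python3 look.py wrist w4; python3 look.py side s4
python3 - <<'E'
import cv2,numpy as np
a=cv2.imread("pics/w4.png")[140:340,220:420];b=cv2.imread("pics/s4.png")[90:200,250:360]
cv2.imwrite("pics/c4.png",np.hstack([cv2.resize(a,(400,400)),cv2.resize(b,(400,400),interpolation=cv2.INTER_CUBIC)]))
E
```

```text
5.3833 [0.5801 0.1761 0.3334] [-6.0000e-04  3.1415e+00  1.0000e-04] [ 0.46  0.62 -1.86]
5.4333 [0.58   0.1761 0.3332] [ 6.0000e-04 -3.1415e+00 -0.0000e+00] [-0.66  0.52 -0.87]
```

View pics/c4.png

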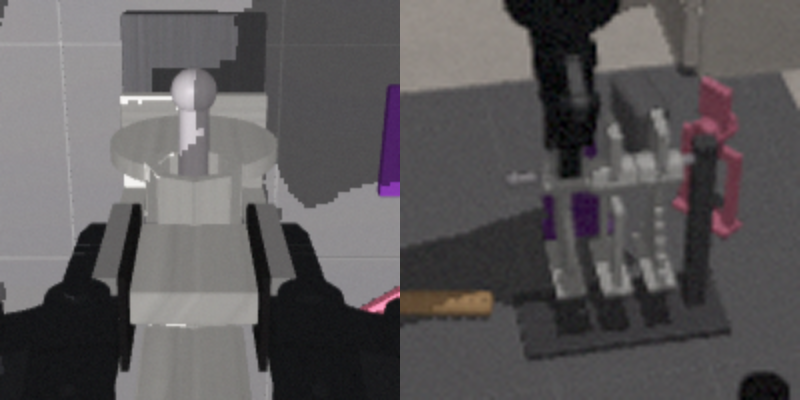

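Request:
apply_moves([
  {"xyz":[-0.015,0,0],"turn":0},
  {"xyz":[-0.02,0,0],"turn":0},
  {"xyz":[-0.02,0,0],"turn":0},
  {"xyz":[-0.02,0,0],"turn":0},
  {"xyz":[-0.01,0,0.01],"turn":0},
])

```text
clock: 5.9
tcp_pos: [0.4921, 0.1759, 0.3412]
orientation: [0.002, -3.136, 0.003]
contact_force: [-0.1, -0.1, -1.7]
grip_width: 0.0265
```

Request:
apply_moves([
  {"xyz":[-0.0036,-0.025,0.0002],"turn":0.0094},
  {"xyz":[-0.0036,-0.037,0.0002],"turn":0.0094},
  {"xyz":[-0.0036,-0.038,0.0002],"turn":0.0094},
  {"xyz":[-0.0036,-0.038,0.0002],"turn":0.0094},
  {"xyz":[-0.0036,-0.038,0.0002],"turn":0.0094},
  {"xyz":[-0.0036,-0.038,0.0002],"turn":0.0094},
  {"xyz":[-0.0036,-0.038,0.0002],"turn":0.0094},
  {"xyz":[-0.0036,-0.038,0.0002],"turn":0.0094},
  {"xyz":[-0.0036,-0.038,0.0002],"turn":0.0094},
  {"xyz":[-0.0036,-0.038,0.0002],"turn":0.0094},
  {"xyz":[-0.0036,-0.025,0.0002],"turn":0.0094},
  {"xyz":[-0.0039,-0.0128,0.0003],"turn":0.0091},
])

```text
clock: 6.9
tcp_pos: [0.4505, -0.2316, 0.3459]
orientation: [-0.17, 3.137, -0.003]
contact_force: [-0.4, 0.6, -2.0]
grip_width: 0.027
```

Request:
apply_moves([
  {"xyz":[0,0,0],"turn":0},
  {"xyz":[0,0,0],"turn":0},
])

```text
clock: 7.07
tcp_pos: [0.4512, -0.2282, 0.3455]
orientation: [0.174, -3.136, -0.0]
contact_force: [0.2, 0.6, -1.5]
grip_width: 0.0264
```

```bash
python3 look.py wrist w5; python3 look.py side s5
python3 - <<'E'
import cv2,numpy as np
a=cv2.imread("pics/w5.png")[140:340,220:420];b=cv2.imread("pics/s5.png")[225:335,240:390]
cv2.imwrite("pics/c5.png",np.hstack([cv2.resize(a,(300,300)),cv2.resize(b,(500,367),interpolation=cv2.INTER_CUBIC)[:300]]))
cv2.imwrite("pics/c5.png",cv2.resize(b,(780,572),interpolation=cv2.INTER_CUBIC))
E
```

```text
7.0667 [ 0.4512 -0.2282  0.3455] [ 1.7370e-01 -3.1364e+00 -4.0000e-04] [ 0.19  0.63 -1.55]
7.1167 [ 0.4516 -0.2271  0.3455] [ 1.7710e-01 -3.1363e+00 -1.1000e-03] [ 0.44 -0.13 -1.86]
```

View pics/c5.png

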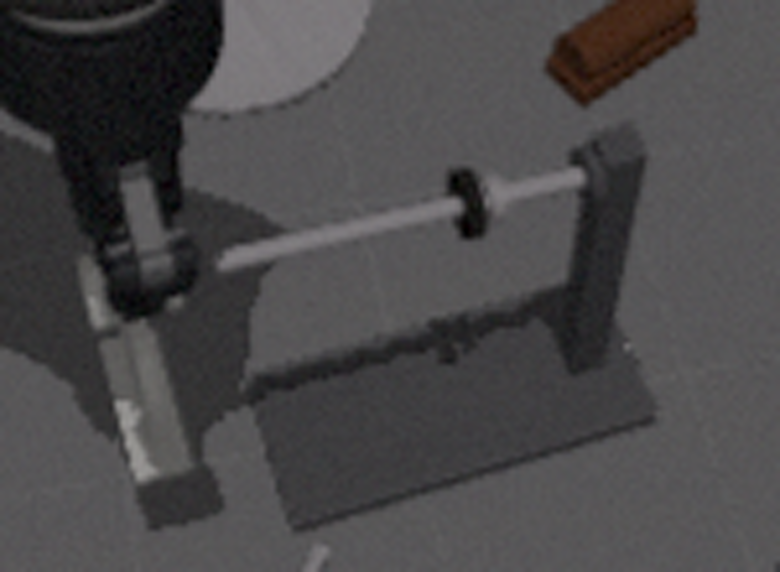

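View pics/w5.png

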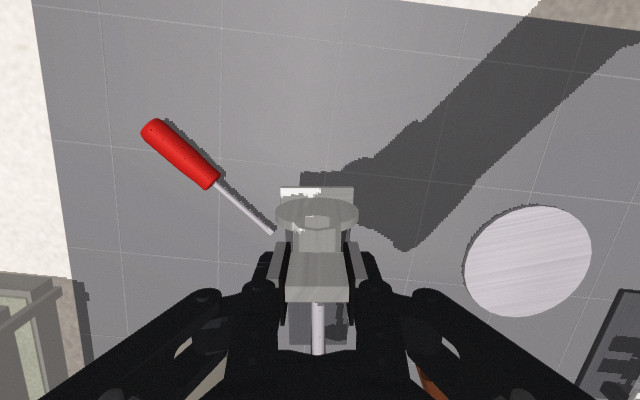

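Request:
apply_moves([
  {"xyz":[0.0099,0.0011,-0.0007],"turn":0},
  {"xyz":[0.0099,0.0011,-0.0007],"turn":0},
  {"xyz":[0.0099,0.0011,-0.0007],"turn":0},
  {"xyz":[0.0099,0.0011,-0.0007],"turn":0},
])

```text
clock: 7.5
tcp_pos: [0.4929, -0.2222, 0.3428]
orientation: [-0.18, 3.136, 0.0]
contact_force: [0.3, -0.3, -1.5]
grip_width: 0.0269
```

```bash
python3 look.py side s6
python3 - <<'E'
import cv2,numpy as np
b=cv2.imread("pics/s6.png")[225:335,240:390]
cv2.imwrite("pics/c6.png",cv2.resize(b,(780,572),interpolation=cv2.INTER_CUBIC))
E
```

```text
7.5 [ 0.4929 -0.2222  0.3428] [-1.801e-01  3.136e+00  2.000e-04] [ 0.35 -0.3  -1.53]
```

View pics/c6.png

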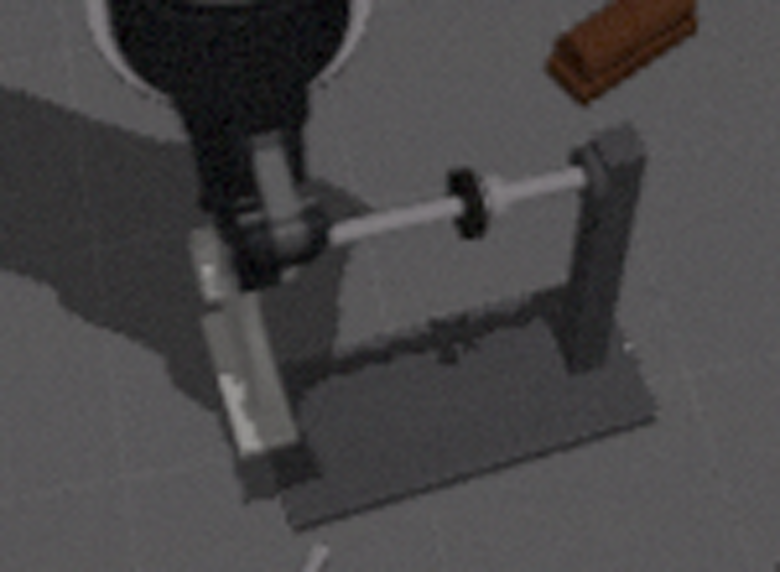

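Request:
apply_moves([
  {"xyz":[0.0099,0.0011,-0.0007],"turn":0},
  {"xyz":[0.0099,0.0011,-0.0007],"turn":0},
  {"xyz":[0.0099,0.0011,-0.0007],"turn":0},
  {"xyz":[0.0099,0.0011,-0.0007],"turn":0},
  {"xyz":[0.0099,0.0011,-0.0007],"turn":0},
  {"xyz":[0.002,0.0002,-0.0001],"turn":0},
  {"xyz":[0,0,-0.002],"turn":0},
  {"xyz":[0,0,-0.001],"turn":0},
])

```text
clock: 8.22
tcp_pos: [0.5424, -0.2177, 0.3359]
orientation: [0.177, -3.136, -0.0]
contact_force: [0.0, 0.2, -1.1]
grip_width: 0.0269
```

Request:
apply_moves([
  {"xyz":[0,0,-0.0007],"turn":0},
  {"xyz":[0,0,-0.0005],"turn":0},
  {"xyz":[0,0,0],"turn":0},
])

```text
clock: 8.47
tcp_pos: [0.5422, -0.2178, 0.3354]
orientation: [0.176, -3.136, -0.0]
contact_force: [-2.2, -0.1, 1.7]
grip_width: 0.0272
```

Request:
apply_moves([
  {"xyz":[0,0,0],"turn":0},
  {"xyz":[0,0,0],"turn":0},
  {"xyz":[0,0,0],"turn":0},
  {"xyz":[0,0,0],"turn":0},
  {"xyz":[0,0,0.01],"turn":0},
  {"xyz":[0,0,0.025],"turn":0},
], claw=-1)

```text
clock: 8.97
tcp_pos: [0.5417, -0.2169, 0.368]
orientation: [0.177, -3.131, -0.003]
contact_force: [-0.5, -0.3, 0.2]
grip_width: 0.0855
```

```bash
python3 look.py side s7
python3 - <<'E'
import cv2,numpy as np
b=cv2.imread("pics/s7.png")[225:335,240:390]
cv2.imwrite("pics/c7.png",cv2.resize(b,(780,572),interpolation=cv2.INTER_CUBIC))
E
```

```text
8.9667 [ 0.5417 -0.2169  0.368 ] [ 1.7720e-01 -3.1306e+00 -2.6000e-03] [-0.51 -0.28  0.25]
```

View pics/c7.png

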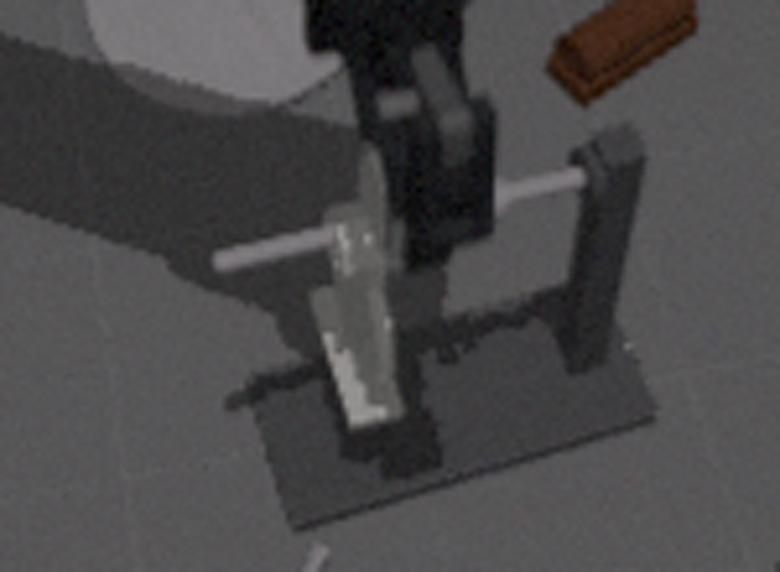

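Request:
apply_moves([
  {"xyz":[0,0,0.03],"turn":0},
  {"xyz":[0,0.01,0.03],"turn":0},
  {"xyz":[0.0072,0.0384,0],"turn":-0.0125},
  {"xyz":[0.0072,0.0384,0],"turn":-0.0125},
  {"xyz":[0.0072,0.0384,0],"turn":-0.0125},
  {"xyz":[0.0072,0.0384,0],"turn":-0.0125},
  {"xyz":[0.0072,0.0384,0],"turn":-0.0125},
  {"xyz":[0.0072,0.0384,0],"turn":-0.0125},
  {"xyz":[0.0072,0.0384,0],"turn":-0.0125},
  {"xyz":[0.0072,0.0384,0],"turn":-0.0125},
  {"xyz":[0.0072,0.0384,0],"turn":-0.0125},
  {"xyz":[0.0069,0.0382,-0.01],"turn":0},
])

```text
clock: 10.02
tcp_pos: [0.6151, 0.1782, 0.423]
orientation: [0.001, 3.137, 0.003]
contact_force: [1.3, -0.6, 0.2]
grip_width: 0.0856
```

Request:
apply_moves([
  {"xyz":[0,0,-0.0204],"turn":0},
  {"xyz":[0,0,-0.025],"turn":0},
  {"xyz":[0,0,-0.025],"turn":0},
  {"xyz":[0,0,-0.022],"turn":0},
  {"xyz":[0,0,0],"turn":0},
  {"xyz":[0,0,0],"turn":0},
])

```text
clock: 10.52
tcp_pos: [0.6142, 0.1762, 0.3276]
orientation: [0.0, -3.14, 0.001]
contact_force: [1.3, -0.4, 1.2]
grip_width: 0.0854
```

```bash
python3 look.py wrist w8
```

```text
10.5167 [0.6142 0.1762 0.3276] [ 4.0000e-04 -3.1401e+00  1.2000e-03] [ 1.31 -0.44  1.19]
```

View pics/w8.png

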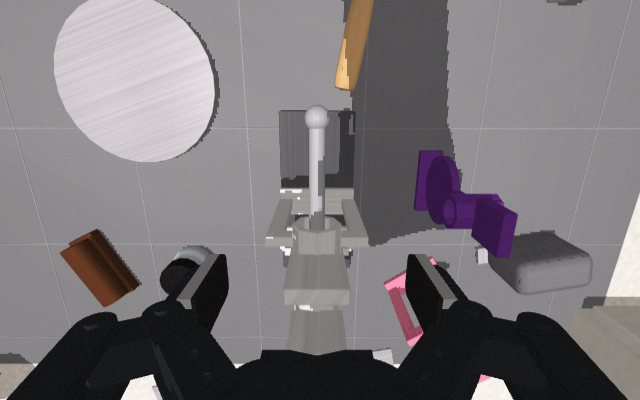

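The view shows the frame jig's tab centred between the open fingers (px (317,275)). Now I close on it.

Request:
apply_moves([
  {"xyz":[0,0,0],"turn":0},
  {"xyz":[0,0,0],"turn":0},
  {"xyz":[0,0,0],"turn":0},
  {"xyz":[0,0,0],"turn":0},
  {"xyz":[0,0,0],"turn":0},
  {"xyz":[0,0,0.0027],"turn":0},
  {"xyz":[0,0,0.0028],"turn":0},
  {"xyz":[0,0,0],"turn":0},
], claw=1)

```text
clock: 11.23
tcp_pos: [0.6144, 0.1763, 0.3337]
orientation: [-0.001, 3.141, 0.0]
contact_force: [0.9, -0.2, -2.1]
grip_width: 0.0269
```

Request:
apply_moves([
  {"xyz":[-0.012,0,0],"turn":0},
  {"xyz":[-0.018,0,0],"turn":0},
  {"xyz":[-0.018,0,0],"turn":0},
  {"xyz":[-0.018,0,0],"turn":0},
  {"xyz":[-0.018,0,0],"turn":0},
  {"xyz":[-0.02,0,0],"turn":0},
  {"xyz":[-0.015,0,0.01],"turn":0},
])

```text
clock: 11.82
tcp_pos: [0.4931, 0.176, 0.3416]
orientation: [0.001, -3.138, 0.003]
contact_force: [-0.0, -0.0, -0.9]
grip_width: 0.0268
```

Request:
apply_moves([
  {"xyz":[-0.0036,-0.025,0.0002],"turn":0.0094},
  {"xyz":[-0.0036,-0.037,0.0002],"turn":0.0094},
  {"xyz":[-0.0036,-0.038,0.0002],"turn":0.0094},
  {"xyz":[-0.0036,-0.038,0.0002],"turn":0.0094},
  {"xyz":[-0.0036,-0.038,0.0002],"turn":0.0094},
  {"xyz":[-0.0036,-0.038,0.0002],"turn":0.0094},
  {"xyz":[-0.0036,-0.038,0.0002],"turn":0.0094},
  {"xyz":[-0.0036,-0.038,0.0002],"turn":0.0094},
  {"xyz":[-0.0036,-0.038,0.0002],"turn":0.0094},
  {"xyz":[-0.0036,-0.038,0.0002],"turn":0.0094},
  {"xyz":[-0.0036,-0.025,0.0002],"turn":0.0094},
  {"xyz":[-0.0042,-0.0129,0.0003],"turn":0.0091},
])

```text
clock: 12.82
tcp_pos: [0.4506, -0.2316, 0.346]
orientation: [-0.17, 3.136, -0.003]
contact_force: [1.2, 1.1, -1.1]
grip_width: 0.0267
```

Request:
apply_moves([
  {"xyz":[0,0,0],"turn":0},
  {"xyz":[0,0,0],"turn":0},
])

```text
clock: 12.98
tcp_pos: [0.4512, -0.2281, 0.3456]
orientation: [0.174, -3.137, -0.0]
contact_force: [0.0, -0.3, -1.3]
grip_width: 0.0268
```

```bash
python3 look.py side s9
python3 - <<'E'
import cv2,numpy as np
a=cv2.imread("pics/s9.png");b=a[215:325,240:390];c=a[95:205,250:400]
cv2.imwrite("pics/c9.png",np.hstack([cv2.resize(x,(400,293),interpolation=cv2.INTER_CUBIC) for x in (b,c)]))
E
```

```text
12.9833 [ 0.4512 -0.2281  0.3456] [ 1.7380e-01 -3.1366e+00 -4.0000e-04] [ 0.01 -0.26 -1.29]
```

View pics/c9.png

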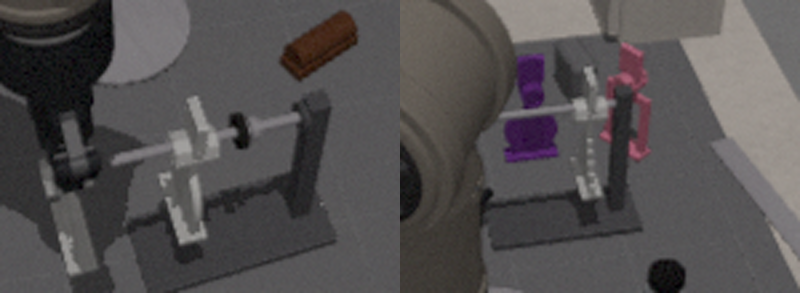

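Request:
apply_moves([
  {"xyz":[0.0099,0.0011,-0.0007],"turn":0},
  {"xyz":[0.0099,0.0011,-0.0007],"turn":0},
  {"xyz":[0.0099,0.0011,-0.0007],"turn":0},
  {"xyz":[0.0099,0.0011,-0.0007],"turn":0},
  {"xyz":[0.006,0.0007,-0.0004],"turn":0},
  {"xyz":[0,0,-0.002],"turn":0},
  {"xyz":[0,0,-0.0012],"turn":0},
  {"xyz":[0,0,0],"turn":0},
])

```text
clock: 13.7
tcp_pos: [0.4968, -0.2227, 0.3388]
orientation: [0.177, -3.136, -0.0]
contact_force: [-0.7, 0.7, -1.5]
grip_width: 0.0271
```

```bash
python3 look.py side s10
python3 - <<'E'
import cv2,numpy as np
a=cv2.imread("pics/s10.png");b=a[225:325,240:380]
cv2.imwrite("pics/c10.png",cv2.resize(b,(784,560),interpolation=cv2.INTER_CUBIC))
E
```

```text
13.7 [ 0.4968 -0.2227  0.3388] [ 1.7660e-01 -3.1356e+00 -2.0000e-04] [-0.66  0.67 -1.51]
```

View pics/c10.png

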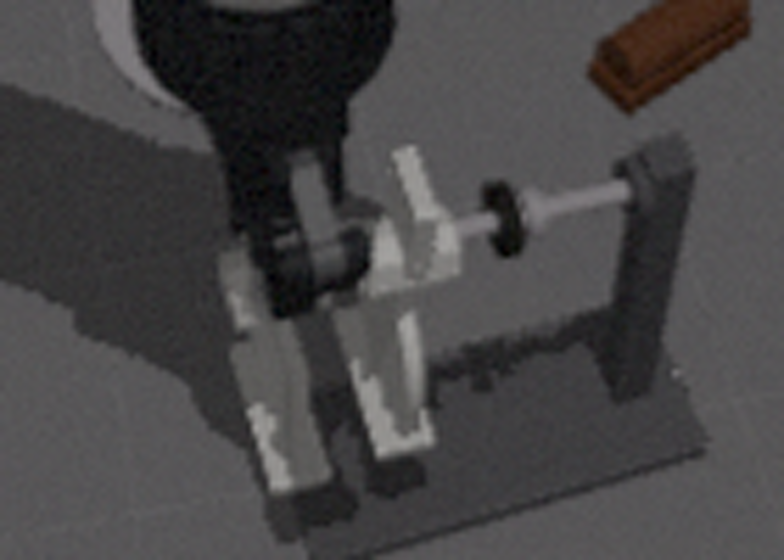

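Request:
apply_moves([
  {"xyz":[0.004,0.0004,-0.0003],"turn":0},
  {"xyz":[0.004,0.0005,-0.0003],"turn":0},
  {"xyz":[0.004,0.0004,-0.0003],"turn":0},
  {"xyz":[0.002,0.0002,-0.0001],"turn":0},
  {"xyz":[0.002,0.0002,-0.0001],"turn":0},
  {"xyz":[0.002,0.0002,-0.0002],"turn":0},
])

```text
clock: 14.25
tcp_pos: [0.5151, -0.2207, 0.3379]
orientation: [0.177, -3.136, -0.0]
contact_force: [-1.6, -0.1, -0.1]
grip_width: 0.0268
```

Request:
apply_moves([
  {"xyz":[0.001,0.0001,-0.0001],"turn":0},
  {"xyz":[0.001,0.0001,0],"turn":0},
  {"xyz":[0.001,0.0001,-0.0001],"turn":0},
])

```text
clock: 14.5
tcp_pos: [0.5181, -0.2204, 0.3378]
orientation: [0.177, -3.136, -0.0]
contact_force: [-1.2, -1.5, -1.3]
grip_width: 0.0269
```

Request:
apply_moves([
  {"xyz":[0.0015,0.0002,-0.0001],"turn":0},
  {"xyz":[0.0015,0.0002,-0.0001],"turn":0},
  {"xyz":[0.001,0.0001,-0.0001],"turn":0},
  {"xyz":[0.001,0.0001,-0.0001],"turn":0},
])

```text
clock: 14.83
tcp_pos: [0.5233, -0.2197, 0.3374]
orientation: [-0.177, 3.137, -0.0]
contact_force: [-1.6, -1.1, -1.1]
grip_width: 0.027
```

Request:
apply_moves([
  {"xyz":[0.001,0.0001,-0.0001],"turn":0},
])

```text
clock: 14.92
tcp_pos: [0.5242, -0.2197, 0.3373]
orientation: [0.177, -3.137, -0.0]
contact_force: [-1.4, -0.9, -1.0]
grip_width: 0.0266
```

Request:
apply_moves([
  {"xyz":[0.001,0.0001,-0.0001],"turn":0},
])

```text
clock: 15.0
tcp_pos: [0.5252, -0.2195, 0.3372]
orientation: [0.177, -3.136, -0.0]
contact_force: [-0.8, 0.2, -0.1]
grip_width: 0.0269
```

Request:
apply_moves([
  {"xyz":[0.001,0.0001,0],"turn":0},
])

```text
clock: 15.08
tcp_pos: [0.5261, -0.2194, 0.3372]
orientation: [0.177, -3.136, -0.0]
contact_force: [-1.9, -0.5, -0.5]
grip_width: 0.0268
```

Request:
apply_moves([
  {"xyz":[0.001,0.0001,-0.0001],"turn":0},
])

```text
clock: 15.17
tcp_pos: [0.5268, -0.2194, 0.337]
orientation: [0.177, -3.135, -0.0]
contact_force: [-4.3, -0.9, 0.8]
grip_width: 0.0268
```

Request:
apply_moves([
  {"xyz":[0.001,0.0001,-0.0001],"turn":0},
])

```text
clock: 15.25
tcp_pos: [0.5275, -0.2194, 0.3368]
orientation: [0.177, -3.134, -0.001]
contact_force: [-5.8, 0.0, 2.0]
grip_width: 0.0268
```

Request:
apply_moves([
  {"xyz":[0.001,0.0001,0],"turn":0},
])

```text
clock: 15.33
tcp_pos: [0.5281, -0.2194, 0.3368]
orientation: [0.176, -3.134, -0.001]
contact_force: [-6.5, -0.6, 3.2]
grip_width: 0.0268
```

```bash
python3 look.py side s11
python3 - <<'E'
import cv2,numpy as np
a=cv2.imread("pics/s11.png");b=a[225:325,240:380]
cv2.imwrite("pics/c11.png",cv2.resize(b,(784,560),interpolation=cv2.INTER_CUBIC))
E
```

```text
15.3333 [ 0.5281 -0.2194  0.3368] [ 1.7610e-01 -3.1335e+00 -1.1000e-03] [-6.53 -0.64  3.21]
```

View pics/c11.png

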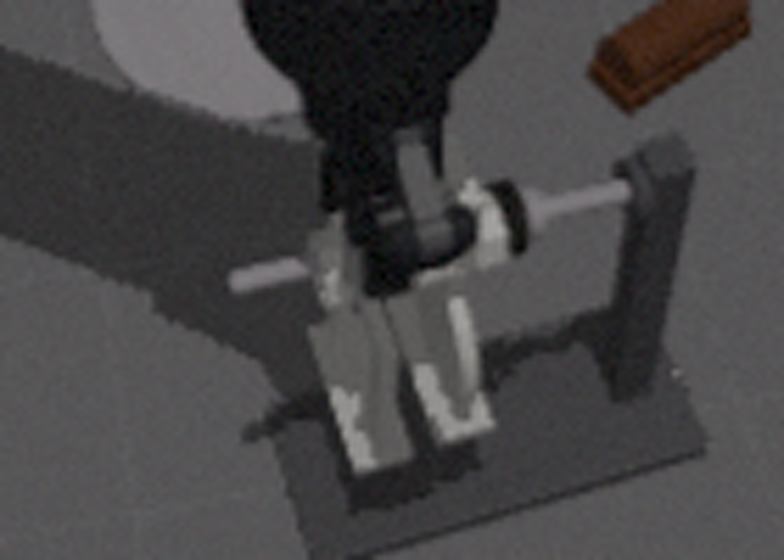

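Request:
apply_moves([
  {"xyz":[0.001,0.0001,0],"turn":0},
])

```text
clock: 15.47
tcp_pos: [0.5287, -0.2195, 0.3367]
orientation: [0.176, -3.133, -0.002]
contact_force: [-9.0, 0.2, 4.1]
grip_width: 0.0268
```

Request:
apply_moves([
  {"xyz":[0,0,0],"turn":0},
])

```text
clock: 15.55
tcp_pos: [0.5288, -0.2195, 0.3367]
orientation: [0.176, -3.133, -0.002]
contact_force: [-9.0, 0.3, 4.0]
grip_width: 0.0269
```

Request:
apply_moves([
  {"xyz":[0,0,0],"turn":0},
])

```text
clock: 15.63
tcp_pos: [0.5288, -0.2194, 0.3367]
orientation: [0.176, -3.133, -0.002]
contact_force: [-8.4, -0.0, 3.2]
grip_width: 0.0267
```

Request:
apply_moves([
  {"xyz":[0.0007,0.0001,0],"turn":0},
  {"xyz":[0,0,0],"turn":0},
])

```text
clock: 15.8
tcp_pos: [0.5292, -0.2194, 0.3366]
orientation: [0.175, -3.132, -0.002]
contact_force: [-9.6, 0.2, 5.2]
grip_width: 0.0271
```

Request:
apply_moves([
  {"xyz":[0,0,0],"turn":0},
])

```text
clock: 15.88
tcp_pos: [0.5292, -0.2194, 0.3367]
orientation: [0.175, -3.132, -0.002]
contact_force: [-8.3, 0.8, 4.8]
grip_width: 0.0267
```

Request:
apply_moves([
  {"xyz":[0,0,0],"turn":0},
])

```text
clock: 15.97
tcp_pos: [0.5292, -0.2194, 0.3367]
orientation: [0.175, -3.132, -0.002]
contact_force: [-8.8, -0.0, 4.4]
grip_width: 0.0268
```

Request:
apply_moves([
  {"xyz":[0.0008,0.0001,0],"turn":0},
  {"xyz":[0,0,0],"turn":0},
])

```text
clock: 16.13
tcp_pos: [0.5297, -0.2194, 0.3366]
orientation: [0.175, -3.131, -0.002]
contact_force: [-10.8, 0.8, 5.3]
grip_width: 0.0265
```

Request:
apply_moves([
  {"xyz":[0,0,0],"turn":0},
])

```text
clock: 16.22
tcp_pos: [0.5297, -0.2194, 0.3367]
orientation: [0.175, -3.131, -0.002]
contact_force: [-10.0, 0.3, 5.7]
grip_width: 0.0265
```

Request:
apply_moves([
  {"xyz":[0,0,0],"turn":0},
])

```text
clock: 16.3
tcp_pos: [0.5297, -0.2194, 0.3366]
orientation: [0.175, -3.131, -0.002]
contact_force: [-9.9, -0.1, 5.1]
grip_width: 0.0269
```

Request:
apply_moves([
  {"xyz":[-0.0007,-0.0001,0],"turn":0},
  {"xyz":[-0.0007,-0.0001,0],"turn":0},
  {"xyz":[0,0,0],"turn":0},
])

```text
clock: 16.55
tcp_pos: [0.529, -0.2194, 0.3367]
orientation: [0.176, -3.134, -0.001]
contact_force: [-6.3, -0.0, 1.8]
grip_width: 0.0273
```

Request:
apply_moves([
  {"xyz":[-0.0005,-0.0001,0],"turn":0},
  {"xyz":[0,0,0],"turn":0},
])

```text
clock: 16.72
tcp_pos: [0.5289, -0.2194, 0.3367]
orientation: [0.176, -3.134, -0.001]
contact_force: [-6.3, 0.0, 0.8]
grip_width: 0.0271
```

Request:
apply_moves([
  {"xyz":[0,0,0.0004],"turn":0},
  {"xyz":[0.0008,0.0001,0],"turn":0},
  {"xyz":[0.0008,0.0001,0],"turn":0},
  {"xyz":[0,0,0],"turn":0},
])

```text
clock: 17.05
tcp_pos: [0.5298, -0.2194, 0.3368]
orientation: [0.176, -3.132, -0.002]
contact_force: [-8.3, -1.4, 1.8]
grip_width: 0.0266
```

Request:
apply_moves([
  {"xyz":[0,0,0],"turn":0},
])

```text
clock: 17.13
tcp_pos: [0.5297, -0.2193, 0.3368]
orientation: [0.176, -3.132, -0.002]
contact_force: [-8.2, -0.9, 2.1]
grip_width: 0.0268
```

Request:
apply_moves([
  {"xyz":[0.0008,0.0001,0.0002],"turn":0},
  {"xyz":[0,0,0],"turn":0},
])

```text
clock: 17.3
tcp_pos: [0.5304, -0.2193, 0.3368]
orientation: [0.176, -3.131, -0.002]
contact_force: [-8.5, -0.7, 0.3]
grip_width: 0.0269
```

Request:
apply_moves([
  {"xyz":[0,0,0],"turn":0},
])

```text
clock: 17.38
tcp_pos: [0.5303, -0.2193, 0.3368]
orientation: [0.175, -3.131, -0.002]
contact_force: [-9.0, 0.5, 0.7]
grip_width: 0.0269
```

Request:
apply_moves([
  {"xyz":[0,0,0],"turn":0},
])

```text
clock: 17.47
tcp_pos: [0.5303, -0.2193, 0.3368]
orientation: [0.175, -3.131, -0.002]
contact_force: [-8.7, -0.6, 1.1]
grip_width: 0.0269
```

Request:
apply_moves([
  {"xyz":[0.0006,0.0001,0],"turn":0},
  {"xyz":[0,0,0],"turn":0},
])

```text
clock: 17.63
tcp_pos: [0.5307, -0.2193, 0.3367]
orientation: [0.175, -3.131, -0.002]
contact_force: [-9.2, 0.0, 2.1]
grip_width: 0.0268
```

Request:
apply_moves([
  {"xyz":[0,0,0],"turn":0},
])

```text
clock: 17.72
tcp_pos: [0.5307, -0.2193, 0.3368]
orientation: [0.175, -3.131, -0.002]
contact_force: [-9.4, 0.8, 3.1]
grip_width: 0.0268
```

Request:
apply_moves([
  {"xyz":[0,0,0],"turn":0},
])

```text
clock: 17.8
tcp_pos: [0.5307, -0.2193, 0.3368]
orientation: [0.175, -3.131, -0.002]
contact_force: [-9.6, -0.1, 1.7]
grip_width: 0.0271
```

Request:
apply_moves([
  {"xyz":[-0.001,-0.0001,0],"turn":0},
  {"xyz":[-0.001,-0.0001,0],"turn":0},
  {"xyz":[-0.0008,-0.0001,0],"turn":0},
  {"xyz":[0,0,0],"turn":0},
])

```text
clock: 18.13
tcp_pos: [0.5289, -0.2193, 0.337]
orientation: [0.176, -3.134, -0.001]
contact_force: [-5.0, -0.9, -1.4]
grip_width: 0.0266
```

Request:
apply_moves([
  {"xyz":[0,0,0],"turn":0},
])

```text
clock: 18.22
tcp_pos: [0.5289, -0.2193, 0.337]
orientation: [0.176, -3.134, -0.001]
contact_force: [-4.5, -0.7, -1.1]
grip_width: 0.027
```

Request:
apply_moves([
  {"xyz":[-0.0006,-0.0001,0],"turn":0},
  {"xyz":[0,0,-0.0003],"turn":0},
  {"xyz":[0,0,-0.0003],"turn":0},
  {"xyz":[0,0,0],"turn":0},
])

```text
clock: 18.55
tcp_pos: [0.5287, -0.2194, 0.3368]
orientation: [0.177, -3.135, -0.001]
contact_force: [-6.5, -0.0, 1.5]
grip_width: 0.0269
```

Request:
apply_moves([
  {"xyz":[0,0,0],"turn":0},
])

```text
clock: 18.63
tcp_pos: [0.5286, -0.2194, 0.3368]
orientation: [0.177, -3.135, -0.001]
contact_force: [-5.7, -1.5, -0.4]
grip_width: 0.0267
```

Request:
apply_moves([
  {"xyz":[-0.0006,-0.0001,0],"turn":0},
  {"xyz":[0,0,0],"turn":0},
])

```text
clock: 18.8
tcp_pos: [0.5284, -0.2193, 0.3368]
orientation: [0.177, -3.136, -0.0]
contact_force: [-5.2, 0.3, -0.5]
grip_width: 0.027
```

Request:
apply_moves([
  {"xyz":[0,0,0],"turn":0},
])

```text
clock: 18.88
tcp_pos: [0.5284, -0.2193, 0.3368]
orientation: [0.177, -3.136, -0.0]
contact_force: [-6.4, -0.6, -0.8]
grip_width: 0.0268
```

Request:
apply_moves([
  {"xyz":[-0.0006,-0.0001,0.0001],"turn":0},
  {"xyz":[0,0,0],"turn":0},
])

```text
clock: 19.05
tcp_pos: [0.528, -0.2193, 0.337]
orientation: [0.177, -3.136, -0.0]
contact_force: [-4.0, 0.2, -1.7]
grip_width: 0.0265
```

Request:
apply_moves([
  {"xyz":[0,0,0],"turn":0},
])

```text
clock: 19.13
tcp_pos: [0.528, -0.2193, 0.3369]
orientation: [0.177, -3.136, -0.0]
contact_force: [-5.9, -0.6, -1.5]
grip_width: 0.0265
```

Request:
apply_moves([
  {"xyz":[0,0,0],"turn":0},
])

```text
clock: 19.22
tcp_pos: [0.528, -0.2194, 0.337]
orientation: [0.177, -3.136, -0.0]
contact_force: [-4.1, -0.1, -1.4]
grip_width: 0.027
```

Request:
apply_moves([
  {"xyz":[-0.0005,-0.0001,0],"turn":0},
  {"xyz":[0,0,-0.0003],"turn":0},
  {"xyz":[0,0,0],"turn":0},
])

```text
clock: 19.47
tcp_pos: [0.5277, -0.2194, 0.3369]
orientation: [-0.177, 3.136, 0.0]
contact_force: [-3.8, -0.1, -0.5]
grip_width: 0.0273
```

Request:
apply_moves([
  {"xyz":[0,0,0],"turn":0},
])

```text
clock: 19.55
tcp_pos: [0.5277, -0.2194, 0.3369]
orientation: [-0.177, 3.136, 0.0]
contact_force: [-4.8, 0.0, -0.1]
grip_width: 0.027
```

Request:
apply_moves([
  {"xyz":[0,0,0],"turn":0},
  {"xyz":[0,0,0],"turn":0},
], squeeze=20)

```text
clock: 19.72
tcp_pos: [0.5277, -0.2194, 0.3369]
orientation: [-0.177, 3.136, 0.0]
contact_force: [-5.0, -1.4, -1.1]
grip_width: 0.0269
```

Request:
apply_moves([
  {"xyz":[0,0,0],"turn":0},
  {"xyz":[0,0,0],"turn":0},
  {"xyz":[0,0,0],"turn":0},
  {"xyz":[0,0,0],"turn":0},
  {"xyz":[0,0,0.015],"turn":0},
  {"xyz":[0,0,0.03],"turn":0},
  {"xyz":[0,0,0.03],"turn":0},
], claw=-1)

```text
clock: 20.3
tcp_pos: [0.5276, -0.2192, 0.4121]
orientation: [0.177, -3.135, -0.001]
contact_force: [1.2, 0.2, 0.4]
grip_width: 0.0853
```

```bash
python3 look.py wrist w12; python3 look.py side s12
python3 - <<'E'
import cv2,numpy as np
a=cv2.imread("pics/s12.png");b=a[225:325,240:380]
cv2.imwrite("pics/c12.png",cv2.resize(b,(784,560),interpolation=cv2.INTER_CUBIC))
E
```

```text
20.3 [ 0.5276 -0.2192  0.4121] [ 1.7720e-01 -3.1349e+00 -6.0000e-04] [1.17 0.16 0.42]
20.35 [ 0.5292 -0.2205  0.419 ] [-0.1758  3.128  -0.0041] [ 1.88 -0.71  4.4 ]
```

View pics/c12.png

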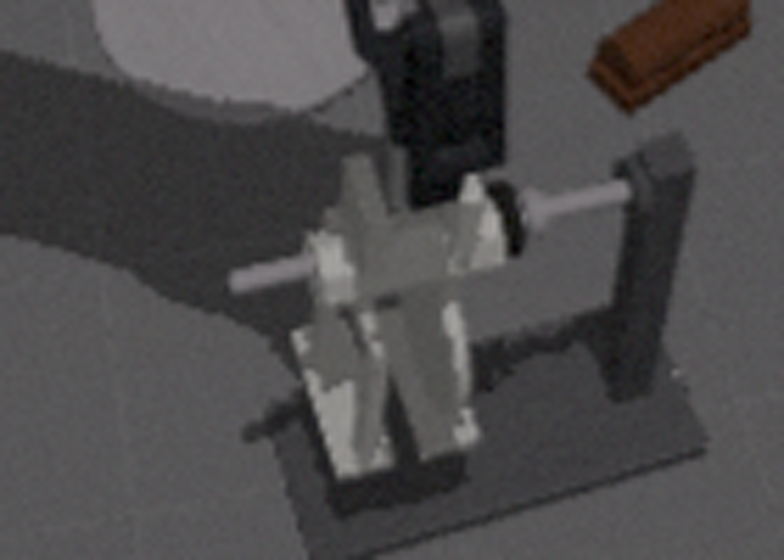

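View pics/w12.png

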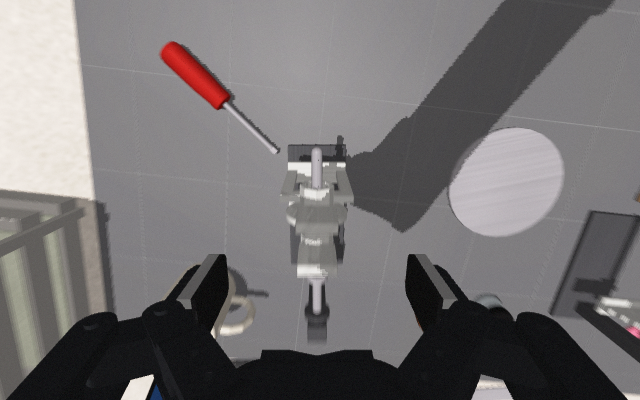

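Request:
apply_moves([
  {"xyz":[0.0109,0.036,0.0016],"turn":-0.0102},
  {"xyz":[0.0109,0.036,0.0016],"turn":-0.0102},
  {"xyz":[0.0109,0.036,0.0016],"turn":-0.0102},
  {"xyz":[0.0109,0.036,0.0016],"turn":-0.0102},
  {"xyz":[0.0109,0.036,0.0016],"turn":-0.0102},
  {"xyz":[0.0109,0.036,0.0016],"turn":-0.0102},
  {"xyz":[0.0109,0.036,0.0016],"turn":-0.0102},
  {"xyz":[0.0109,0.036,0.0016],"turn":-0.0102},
  {"xyz":[0.0109,0.036,0.0016],"turn":-0.0102},
  {"xyz":[0.0109,0.036,0.0016],"turn":-0.0102},
  {"xyz":[0.0109,0.0355,0.0016],"turn":-0.0105},
  {"xyz":[0,0,-0.01],"turn":0},
])

```text
clock: 21.4
tcp_pos: [0.6483, 0.1864, 0.4205]
orientation: [-0.018, 3.137, 0.011]
contact_force: [0.1, 2.0, -0.2]
grip_width: 0.0853
```

Request:
apply_moves([
  {"xyz":[0,0,-0.02],"turn":0},
  {"xyz":[0,0,-0.015],"turn":0},
  {"xyz":[0,0,0],"turn":0},
])

```text
clock: 21.65
tcp_pos: [0.6465, 0.1762, 0.3804]
orientation: [0.002, -3.136, 0.003]
contact_force: [-0.4, 0.6, -1.0]
grip_width: 0.0853
```

```bash
python3 look.py wrist w13; python3 look.py side s13;python3 - <<'E'
import cv2,numpy as np
a=cv2.imread("pics/s13.png");b=a[225:325,240:380];c=a[95:195,260:400]
cv2.imwrite("pics/c13.png",np.vstack([cv2.resize(x,(420,300),interpolation=cv2.INTER_CUBIC) for x in (b,c)]))
E
```

```text
21.65 [0.6465 0.1762 0.3804] [ 1.8000e-03 -3.1362e+00  3.0000e-03] [-0.42  0.56 -0.98]
21.7 [0.647  0.176  0.3824] [ 9.0000e-04 -3.1383e+00  1.8000e-03] [-0.7 -0.  -0. ]
```

View pics/c13.png

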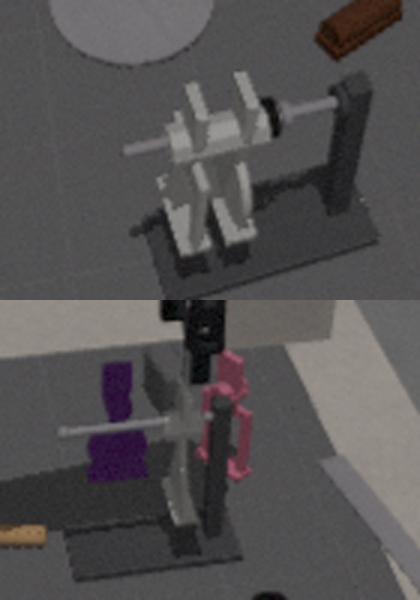

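View pics/w13.png

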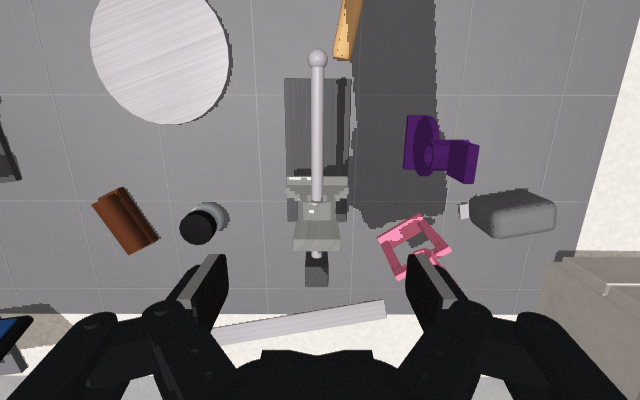

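The pair hangs in contact with the pad on the spare rod (side view, disc bush against the black pad). The triangular jig's tab is at px (317,247). I check the tab position before descending.

Run:
```python
import cv2
from h import *;import json
im=cv2.imread("pics/w13.png");cv2.imwrite("pics/w13z.png",cv2.resize(im[165:295,270:370],None,fx=5,fy=5,interpolation=cv2.INTER_CUBIC)[:600])
```

```text
(no output)
```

View pics/w13z.png

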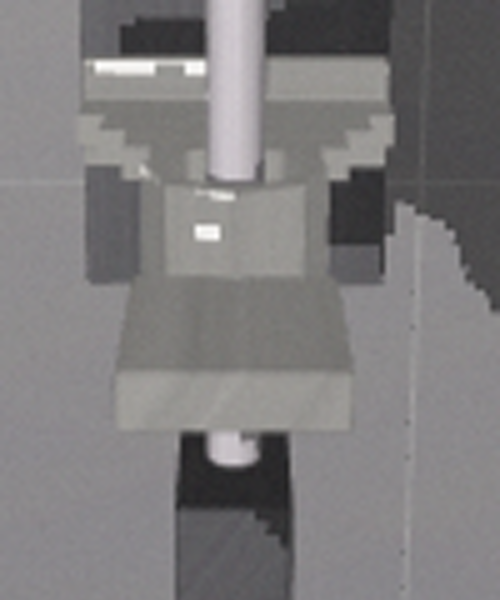

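Run:
```python
from h import *;import json
W=json.load(open("pics/w13.json"))
for p in((116,372),(351,372),(116,430),(351,430)): print(onz(W,(270+p[0]/5-.4,165+p[1]/5-.4),.1876))
o=readout.get_obs();print(o["tcp_pos"],o["clock"])
```

```text
[0.6440262  0.16233771 0.1876    ]
[0.64397285 0.18953828 0.1876    ]
[0.65144017 0.162176   0.1876    ]
[0.65138338 0.18971106 0.1876    ]
[0.64749976 0.17592275 0.38396844] 21.75
```

Request:
apply_moves([
  {"xyz":[0,0,-0.022],"turn":0},
  {"xyz":[0,0,-0.02],"turn":0},
  {"xyz":[0,0,-0.0142],"turn":0},
  {"xyz":[0,0,0],"turn":0},
])

```text
clock: 22.08
tcp_pos: [0.6469, 0.1758, 0.3264]
orientation: [0.0, -3.139, 0.001]
contact_force: [-0.3, -0.2, -0.3]
grip_width: 0.0851
```

Request:
apply_moves([
  {"xyz":[0,0,0],"turn":0},
  {"xyz":[0,0,0],"turn":0},
  {"xyz":[0,0,0],"turn":0},
  {"xyz":[0,0,0],"turn":0},
  {"xyz":[0,0,0],"turn":0},
  {"xyz":[0,0,0.0027],"turn":0},
  {"xyz":[0,0,0.0028],"turn":0},
  {"xyz":[0,0,0],"turn":0},
], claw=1, squeeze=60)

```text
clock: 22.75
tcp_pos: [0.6476, 0.1761, 0.3343]
orientation: [-0.001, 3.141, 0.001]
contact_force: [0.4, 1.2, -1.7]
grip_width: 0.0269
```

Request:
apply_moves([
  {"xyz":[-0.012,0,0],"turn":0},
  {"xyz":[-0.018,0,0],"turn":0},
  {"xyz":[-0.018,0,0],"turn":0},
  {"xyz":[-0.018,0,0],"turn":0},
  {"xyz":[-0.018,0,0],"turn":0},
  {"xyz":[-0.018,0,0],"turn":0},
  {"xyz":[-0.018,0,0],"turn":0},
  {"xyz":[-0.018,0,0],"turn":0},
  {"xyz":[-0.014,0,0],"turn":0},
  {"xyz":[0,0,0.01],"turn":0},
])

```text
clock: 23.58
tcp_pos: [0.4923, 0.1759, 0.3421]
orientation: [0.003, -3.136, 0.003]
contact_force: [-0.5, 0.0, -2.1]
grip_width: 0.0266
```

Request:
apply_moves([
  {"xyz":[0,-0.025,0],"turn":0},
  {"xyz":[0,-0.035,0],"turn":0},
  {"xyz":[0.0063,-0.035,0],"turn":0},
  {"xyz":[0.0063,-0.03,0],"turn":0},
  {"xyz":[0.0063,-0.023,0],"turn":0},
  {"xyz":[0.0063,-0.0118,-0.005],"turn":0},
  {"xyz":[0,0,-0.015],"turn":0},
  {"xyz":[0,0,-0.015],"turn":0},
  {"xyz":[0,0,-0.009],"turn":0},
  {"xyz":[0,0,0],"turn":0},
  {"xyz":[0,0,0],"turn":0},
])

```text
clock: 24.5
tcp_pos: [0.5211, 0.0163, 0.2999]
orientation: [0.001, -3.141, 0.0]
contact_force: [-0.4, -1.2, -1.5]
grip_width: 0.0268
```

```bash
python3 look.py side s14;python3 look.py wrist w14
python3 - <<'E'
import cv2,numpy as np
a=cv2.imread("pics/s14.png");b=a[155:275,230:370]
cv2.imwrite("pics/c14.png",cv2.resize(b,(700,600),interpolation=cv2.INTER_CUBIC))
E
```

```text
24.5 [0.5211 0.0163 0.2999] [ 1.0000e-03 -3.1412e+00  4.0000e-04] [-0.36 -1.17 -1.49]
24.55 [0.5213 0.0164 0.3003] [-1.1000e-03  3.1408e+00  0.0000e+00] [ 0.14 -0.88 -1.83]
```

View pics/c14.png

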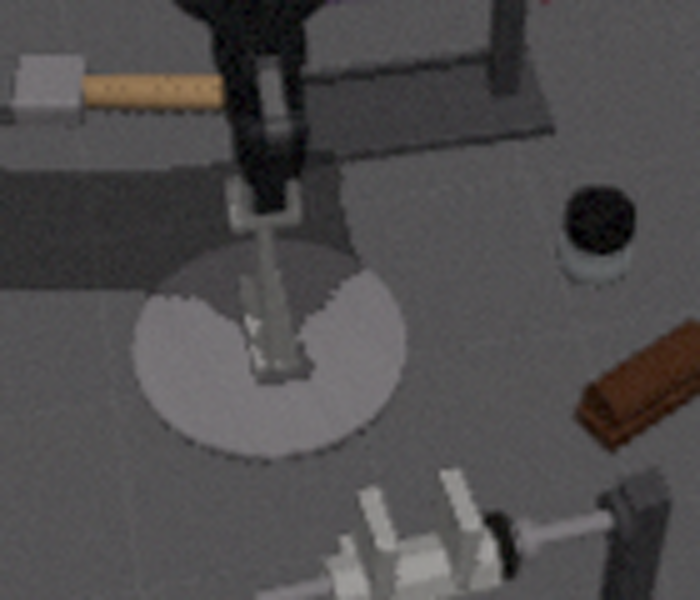

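View pics/w14.png

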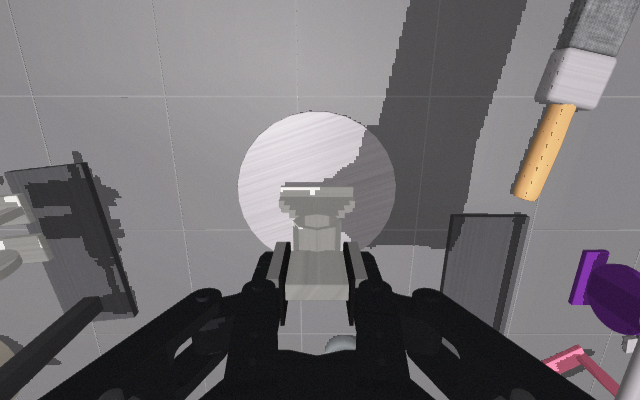

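Request:
apply_moves([
  {"xyz":[0,0,-0.004],"turn":0},
  {"xyz":[0,0,-0.004],"turn":0},
  {"xyz":[0,0,-0.003],"turn":0},
  {"xyz":[0,0,0],"turn":0},
])

```text
clock: 24.93
tcp_pos: [0.5204, 0.0163, 0.2881]
orientation: [0.001, -3.141, 0.0]
contact_force: [-0.7, -0.5, -1.2]
grip_width: 0.0272
```

Request:
apply_moves([
  {"xyz":[0,0,-0.001],"turn":0},
])

```text
clock: 25.02
tcp_pos: [0.5207, 0.0163, 0.2876]
orientation: [0.001, -3.141, 0.0]
contact_force: [0.2, 0.3, -1.5]
grip_width: 0.0273
```

Request:
apply_moves([
  {"xyz":[0,0,-0.001],"turn":0},
])

```text
clock: 25.1
tcp_pos: [0.5208, 0.0163, 0.2867]
orientation: [-0.001, 3.141, 0.0]
contact_force: [0.3, 0.9, -0.7]
grip_width: 0.0266
```

Request:
apply_moves([
  {"xyz":[0,0,-0.001],"turn":0},
])

```text
clock: 25.18
tcp_pos: [0.5208, 0.0162, 0.2858]
orientation: [-0.001, 3.141, 0.0]
contact_force: [-0.9, -0.0, 1.8]
grip_width: 0.0267
```

Request:
apply_moves([
  {"xyz":[0,0,0],"turn":0},
  {"xyz":[0,0,0],"turn":0},
], squeeze=20)

```text
clock: 25.35
tcp_pos: [0.5209, 0.0162, 0.286]
orientation: [-0.001, 3.141, 0.0]
contact_force: [-0.8, -0.2, 1.1]
grip_width: 0.0269
```

Request:
apply_moves([
  {"xyz":[0,0,0],"turn":0},
  {"xyz":[0,0,0],"turn":0},
  {"xyz":[0,0,0],"turn":0},
  {"xyz":[0,0,0],"turn":0},
  {"xyz":[0,0,0],"turn":0},
  {"xyz":[0,0,0.01],"turn":0},
  {"xyz":[0,0,0.025],"turn":0},
  {"xyz":[0,0,0.03],"turn":0},
  {"xyz":[0,0,0.03],"turn":0},
  {"xyz":[0,0,0.02],"turn":0},
  {"xyz":[0,0,0],"turn":0},
], claw=-1)

```text
clock: 26.27
tcp_pos: [0.5221, 0.0159, 0.4059]
orientation: [0.0, 3.133, 0.003]
contact_force: [-0.0, 0.3, 0.6]
grip_width: 0.0855
```

```bash
python3 look.py side s15;python3 look.py wrist w15
python3 - <<'E'
import cv2,numpy as np
a=cv2.imread("pics/s15.png");b=a[165:325,230:390]
cv2.imwrite("pics/c15.png",cv2.resize(b,(600,600),interpolation=cv2.INTER_CUBIC))
E
```

```text
26.2667 [0.5221 0.0159 0.4059] [3.0000e-04 3.1333e+00 3.0000e-03] [-0.03  0.33  0.56]
26.3167 [0.5214 0.0161 0.4036] [-3.0000e-04  3.1362e+00  2.2000e-03] [ 0.14  0.51 -0.33]
```

View pics/c15.png

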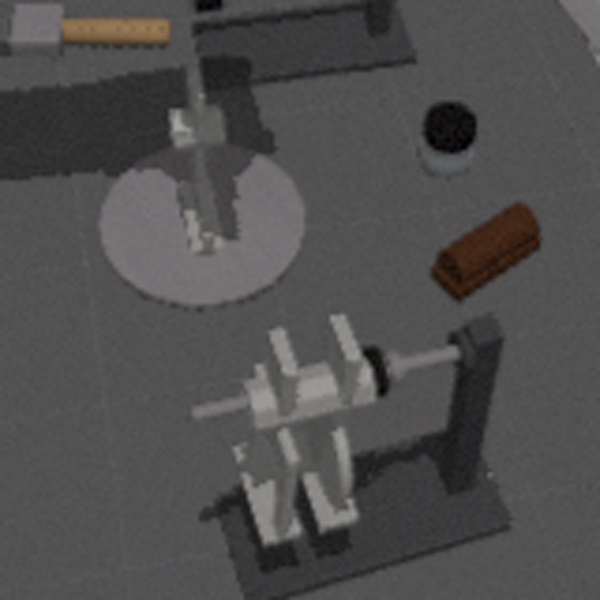

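View pics/w15.png

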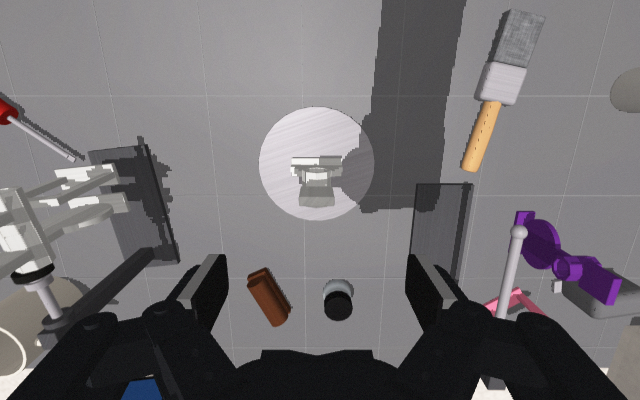

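Run:
```python
import cv2,numpy as np
b=cv2.imread("pics/w15.png")[170:320,0:160]
cv2.imwrite("pics/c15b.png",cv2.resize(b,(640,600),interpolation=cv2.INTER_CUBIC))
```

```text
(no output)
```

View pics/c15b.png

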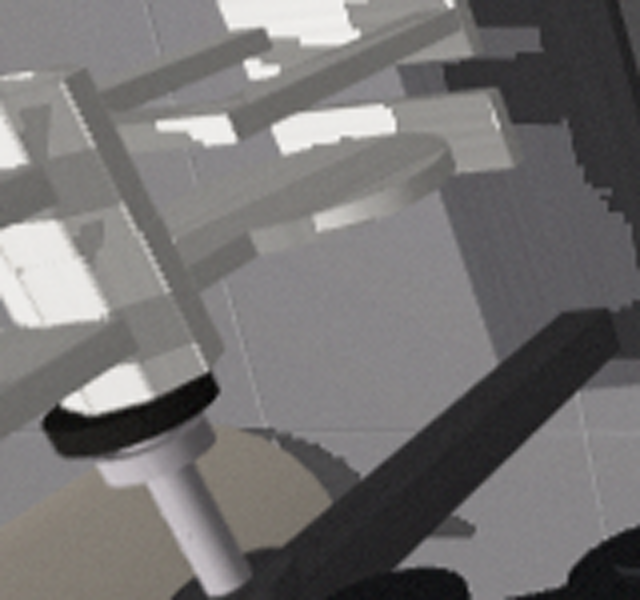

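The disc bush sits flush on the black pad (crop px (130,410)) with the frame bush tight behind it. The triangular jig stands upright mid-plate. Now I hand in.

Request:
apply_moves([
  {"xyz":[0,0,0],"turn":0},
  {"xyz":[0,0,0],"turn":0},
])

```text
clock: 26.53
tcp_pos: [0.5202, 0.0163, 0.3996]
orientation: [0.001, -3.139, 0.001]
contact_force: [-0.5, 0.1, -0.1]
grip_width: 0.0856
```

```bash
python3 -c "
from bench import r,readout
print(readout.get_obs()['clock']);print(r.hand_in())"
```

```text
26.5333
the job is handed in; nothing more can be done
None
```

The job is done and handed in at 26.5 s of the 72 s allowed; no verdict was reported.

- **Front jigs:** I took the disc off first, then the frame, and hung both on the spare hook. I slid the pair back until they bore on the buffer. The last push read about 9.6 N at the wrist, roughly 8 N on the buffer after taking off friction.
- **Easing off:** I backed off about 2 mm before letting go. The wrist still read 4 to 5 N along the rod at release.
- **Triangular jig:** I set it down upright at the centre of the round plate, pressing with about 3 N at contact.

**Last checks:** The pictures show the disc's bush flush on the pad with the frame's bush against it. The triangular jig's foot is well inside the plate, and nothing else in view looked moved. The gripper is open and clear.

**Where the readings disagreed:** My first push read over 10 N at the wrist, but the jig was binding on the rod. The spring travel suggested the buffer was only taking about 6.5 N. I lifted slightly and pushed again. The buffer load is therefore an estimate: force readings and travel put the peak between about 8 and 9 N, or nearly 10 N if contact began earlier than I judged, which is still under the 12 N limit.

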